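# Clamp a rack foot in the packing bench's vise

## Task

Take the square-stemmed aluminium rack foot, lower it gently between the jaws of the bench vise so that it sits flat on the bed with its stem up and its long sides along the jaws, and let go. Then turn the vise's T-handle clockwise until its resistance shows that the foot is firmly clamped (about 0.15 N m more than it takes to run the handle free), without overtightening, and let go of the handle. Leave the round-stemmed foot beside it where it stands.

Things in the scene. Friction and masses are not known exactly. Their poses are not given: they have to be found in the camera images.
- vise: Low grey bench vise, fixed: base 90 x 300 x 20 mm, origin under its centre, z up, any place and yaw. y runs along the 300 mm from the loading end (-y: two steel jaws, 70 mm wide along x, tops 49 mm above the bench, with an open gap; the bed between them is 20 mm above the bench) to the screw end (+y: housing 78 x 88 mm, 52 mm high, with the upright screw and its T-handle on top).
- nest (a point): Point on the vise's bed over which to set the foot down centred (axes as the vise's). There the moving jaw's rubber face is 3 to 5.4 mm from the foot on the +y side, the other jaw 2 to 8 mm on the -y side. That other jaw stays put in use but was bolted down at a different, unmeasured place each time, so where the foot gets clamped must be felt. Nothing rises above the jaws here.
- jaw: Moving jaw carriage, steel. Origin at the middle of its front, at bed height; its rubber face, 8 mm further to -y, is springy (15 N per mm). The carriage travels to the vise's -y by 4 mm per rad of handle turning: it first pushes the foot along the bed (about 2 N), then presses it on the other jaw. Wanted jaw force about 37 N; under 20 N is loose, over 60 N marks the foot.
- screw (a joint): T-handle angle, rad; grows clockwise seen from above (tightening); starts at 0 to 0.6, ends at 5.2; 1.5 to 4.3 rad are needed. Stays where left, also under load. Running free it takes 0.24 N m (less, or the reverse, is felt at a stop); the foot pressed on the other jaw adds 0.24 N m per rad, moving or stopped. Clamped well: 0.15 N m over free, read the same way (0.08 loose, 0.24 marks the foot).
- handle (a point): Centre of the T-handle's bar, on the screw's upright axis, 92 mm above the bench. The bar is steel, 14 mm wide and 14 mm high, 100 mm long along this point's x axis, with 19 mm balls at its ends; z is up. Below it is only the thin 10 mm spindle, down to a collar 60 mm above the bench.
- rack_foot: The rack foot to be clamped: plain aluminium, loose, 0.2 to 0.4 kg, flat rectangular base 70 (x) x 40 (y) x 30 mm (z) with a square stem 26 x 26 x 45 mm upright on its centre, 75 mm high in all. Origin at the centre of its underside, z up. The 40 mm goes between the jaws: its y axis lies along the vise's y (either way round).
- foot_mid (a point): Point half-way up the rack foot on its centre line, 37.5 mm above its underside; axes as the foot's. The stem can be gripped from 30 mm to 75 mm above the underside.
- round_foot: Another rack foot, not to be touched: aluminium, round flange 60 mm across with a round stem 26 mm across, 70 mm high. It and the square-stemmed foot may have swapped places. Origin under its centre.

How it is judged (in metres and radians):
On the way, in this order (a step that is already met when the one before it is completed fails the run):
1. the rack foot sits on the vise's bed between the jaws, let go, not yet clamped (x of foot_mid in the frame of vise between -0.015 and 0.015 m and y of foot_mid in the frame of vise between -0.068 and -0.045 m and z of foot_mid in the frame of vise below 0.0605 m and angle between rack_foot's own z axis and vertical below 0.06 rad and angle between the y axis of rack_foot and the y axis of vise, either way round below 0.25 rad and contact force between jaw and rack_foot below 5 N and contact force between the fingers and rack_foot below 0.3 N), for 0.2 s.
2. the jaw holds the rack foot with more than 20 N (x of foot_mid in the frame of vise between -0.015 and 0.015 m and y of foot_mid in the frame of vise between -0.068 and -0.045 m and z of foot_mid in the frame of vise below 0.0605 m and angle between rack_foot's own z axis and vertical below 0.06 rad and angle between the y axis of rack_foot and the y axis of vise, either way round below 0.06 rad and contact force between jaw and rack_foot above 20 N), for 0.3 s.
At the end, for the whole second after the job is handed in: The rack foot stands in the vise, stem up (within 0.06 rad) and flat on the bed (within 3 mm), within 15 mm of the jaws' middle, aligned with the jaws within 0.06 rad, at rest, and the moving jaw presses on it with 20 to 60 N with the handle at rest (all of step 2 and contact force between jaw and rack_foot below 60 N and linear speed of rack_foot below 0.02 m/s and velocity of joint screw between -0.05 and 0.05 rad/s); the robot touches nothing.
It fails at once if the jaw force on the rack foot goes over 60 N (overtightened) (contact force between jaw and rack_foot above 60 N).
It fails at once if the rack foot is dropped into the vise (faster than 0.6 m/s within 60 mm of its place) (linear speed of rack_foot above 0.6 m/s and distance between rack_foot and nest below 0.06 m).
It fails at once if the round-stemmed foot is moved more than 40 mm (distance of round_foot from where it was at the start of the episode above 0.04 m).
It also fails if it takes over 72 s, if anything falls off the work surface, if the arm or the gripper's body presses on something with over 40 N, if the wrist force passes 120 N, or if a joint passes its speed limit or range.

## Robot

A 6-joint arm with a two-finger parallel gripper is mounted at the origin on the work surface. World frame = base frame: x ahead of the robot, y to its left, z up, the work surface at z = 0. Lengths are in mm, angles in degrees, forces in N, time in s.
With the tool pointing down it reaches from about 325 to 925 mm from the base axis. Payload 3.1 kg.
Tool frame: the origin (TCP) lies at the very end of the fingers, on their centre line; the grasp point (between the pads) lies grasp_offset behind it (grasp_offset is the distance from the TCP to the grasp point, in mm); z points along the fingers, x is the direction in which the jaws open and shut, and the axes are right-handed (so a half turn about z gives the same grasp; the last joint's range is limited). The gripper opens to 85 mm and grips with 20 to 120 N. Pads are 22 mm wide; open, the fingers measure 114 mm over their backs; the gripper's body (76 mm by 85 mm) begins 54 mm behind the grasp point. The pads swing forward as they close: fully open they stand 13 mm farther back than shut.
Start: joints at [69.603, 12.427, 92.441, -0, 75.132, -6.429], TCP at [150.85, 606.534, 231.3] pointing down, gripper open.
Joint ranges: [-157.48, 157.48], [-44.54, 120.13], [17.64, 146.25], [-64.5, 244.5], [7.68, 150.69], [-147.95, 147.95]. Speed limits (degrees/s): [159.86, 159.86, 180, 180, 180, 180].

## Interface

Orientations are given as [roll, pitch, yaw] about the fixed x, y, z axes, in that order (R = Rz(yaw) Ry(pitch) Rx(roll)).
In Python, from station import * gives the robot as it stands. Calls block until the motion is done:
- goto(position, orientation): joint-space move of the TCP to a pose.
- move_l(position, attitude=None, speed=150): straight line of the TCP; attitude=None keeps the orientation; speed is the mean speed in mm/s.
- move_j(angles): joint-space move.
- grip(opening, squeeze=None): finger opening in mm; squeeze is the grip in N (None keeps the last); returns when the fingers have stopped.
- wait(seconds).
- solve_ik(position, orientation): joint angles nearest the present ones, or None.
- get_obs(): the state.
- get_image(name): name is "side" or "top"; returns the picture (400x640x3 uint8, red, green, blue); there is no depth.
- get_calibration(name): a dict with "fx", "fy", "cx", "cy" (pixels), "D" ([k1, k2, p1, p2, k3] as OpenCV has them; the pictures are not rectified), "R" (3x3) and "t" (3): a world point X has camera coordinates R X + t. Camera axes: x right, y down, z forward; pixel columns grow to the right and rows downward; lengths in mm; the calibration is good to about 2 mm. A picture is of the moment at which its call begins. get_calibration takes no time and is no camera call.
A pose or a line that the arm cannot do raises Unreachable and nothing moves.
- sign_off(): hands the job in, once; it reports no verdict.
Trained networks look in the newest picture that a camera, given by its name, has taken for a name from the list of things; names that differ only in an ending like _2 or _b are one class to them, and where a whole thing is asked for, a point or a joint stands for the part that bears it (a point fixed in the world has none). Each returns a list of dicts, best first, with "score" (0 to 1); they miss things now and then, are a little off and sometimes report something else, mostly with a low value. They report only what shows in the picture. A call takes as long as a camera call.
- spot_in(name, camera): "extent" ([centre column, centre row, width, height] in pixels, round what is visible of it).
- regions_of(name, camera): "region" (400x640 bool, what is visible of it) and "extent" ([centre column, centre row, width, height] in pixels, round what is visible of it).
The state is a dict: "t": time; "joint_pos": joint angles; "qvel": joint speeds; "effort": joint torques, N m; "tcp_pos": TCP position; "ee_rot": TCP orientation; "wrist_force": force on the tool from outside, world axes, zero at the start; "moment": the same for the moment, N m; "grip_width": finger opening in mm.
Only numpy, scipy, OpenCV 4.12 (cv2) and the standard library are available. Lean on these libraries where they do the work, as an engineer would, in place of code of your own. Each camera call takes 0.05 s, during which the arm holds its last target.

## Working session

There is one attempt and no reset: what is moved stays moved. The work goes in short steps, each a Python script; the robot and the scene stay as the last script left them, time stands still between calls to the robot, and variables do not carry over. Pictures are saved under pics/ and viewed, and the job is handed in when it is done.

```bash
ls; mkdir -p pics; python3 - <<'E'
from station import *
import cv2
for n in("side","top"):
    im=get_image(n); cv2.imwrite(f"pics/{n}0.png",im[:,:,::-1])
    c=get_calibration(n); print(n,c)
    for k in("rack_foot","round_foot","vise","handle","jaw"):
        print(k,[(round(d["score"],2),[round(float(v),1) for v in d["extent"]]) for d in spot_in(k,n)][:3])
o=get_obs();print(o)
E
```

```text
pics
side {'fx': 430.91359350529325, 'fy': 430.91359350529325, 'cx': 321.3345719271367, 'cy': 205.73864802542033, 'D': array([-0.05945613,  0.        ,  0.        ,  0.        ,  0.        ]), 'R': array([[-0.99154575, -0.12890693, -0.01483342],
       [-0.05104654,  0.49261508, -0.86874889],
       [ 0.11929492, -0.86064708, -0.49503064]]), 't': array([507.82503133, 126.81642996, 748.94605936])}
rack_foot [(0.86, [325.4, 191.2, 35.1, 42.6])]
round_foot [(0.82, [355.0, 170.2, 19.4, 26.7]), (0.65, [298.2, 285.6, 127.3, 119.9])]
vise [(0.72, [300.0, 288.9, 129.2, 111.6])]
handle [(0.67, [286.6, 259.9, 44.9, 43.1])]
jaw [(0.94, [310.4, 260.0, 44.4, 34.3])]
top {'fx': 471.8015977160831, 'fy': 471.8015977160831, 'cx': 311.38562275561543, 'cy': 205.67658076105565, 'D': array([-0.03120882,  0.        ,  0.        ,  0.        ,  0.        ]), 'R': array([[ 0.00889358, -0.99994656, -0.00527044],
       [-0.99586453, -0.00838047, -0.09046326],
       [ 0.09041426,  0.00605319, -0.99588585]]), 't': array([ -59.44814568,  560.23577255, 1166.81390626])}
rack_foot [(0.89, [372.5, 217.9, 25.3, 30.
[... 211 characters left out ...]

jaw [(0.59, [264.9, 217.0, 120.7, 72.4])]
{'t': 0.6, 'joint_pos': array([ 6.96023100e+01,  1.24256590e+01,  9.24401830e+01,  1.77472207e-03,
        7.51289385e+01, -6.42850506e+00]), 'qvel': array([-0.00741615, -0.07170771, -0.06238479, -0.04571052, -0.01700605,
       -0.07465792]), 'effort': array([-6.03691788e-04, -3.96588171e+01, -3.04027641e+01, -1.60630525e-04,
        1.30255965e-03,  1.98445139e-05]), 'tcp_pos': array([150.85692484, 606.55935308, 231.32727757]), 'ee_rot': array([-1.79998880e+02, -5.37869798e-03,  7.60303596e+01]), 'wrist_force': array([ 0.37211251, -0.4822895 ,  0.36461438]), 'moment': array([-0.01583549, -0.03058907, -0.0018949 ]), 'grip_width': 85.48091016318094}
```

```bash
python3 - <<'E'
import cv2
a=cv2.imread("pics/top0.png")[150:290,180:450]; cv2.imwrite("pics/topz.png",cv2.resize(a,None,fx=2.96,fy=2.96,interpolation=cv2.INTER_CUBIC))
a=cv2.imread("pics/side0.png")[140:360,220:420]; cv2.imwrite("pics/sidez.png",cv2.resize(a,None,fx=2.7,fy=2.7,interpolation=cv2.INTER_CUBIC))
E
```

```text
(no output)
```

View pics/topz.png

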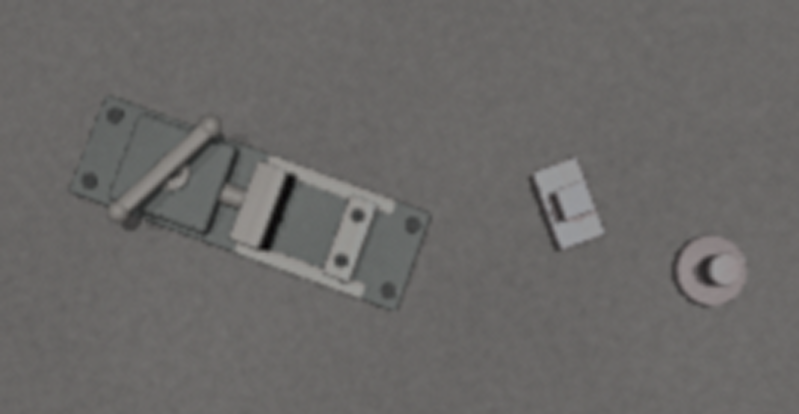

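View pics/sidez.png

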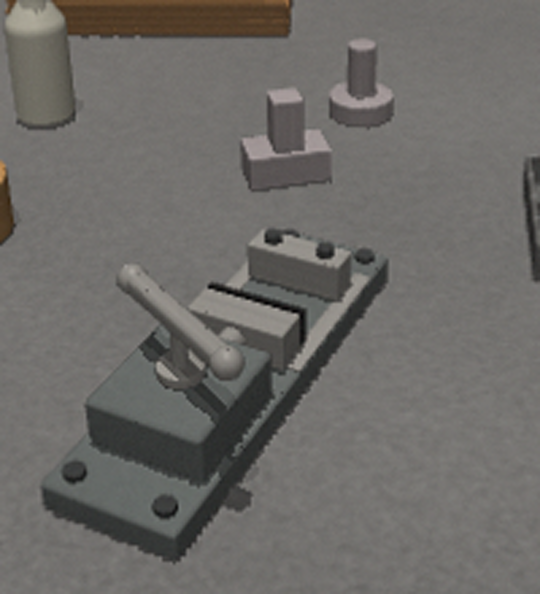

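```bash
cat > h.py <<'E'
import numpy as np, cv2, pickle
from station import *
def proj(n,X):
    c=get_calibration(n); K=np.array([[c["fx"],0,c["cx"]],[0,c["fy"],c["cy"]],[0,0,1]])
    return cv2.projectPoints(np.atleast_2d(np.asarray(X,float)),cv2.Rodrigues(np.array(c["R"]))[0],np.array(c["t"]),K,np.array(c["D"]))[0][:,0]
def T(p,L):
    x,y,a=p; L=np.atleast_2d(np.asarray(L,float)); c,s=np.cos(a),np.sin(a)
    return np.c_[x+c*L[:,0]-s*L[:,1],y+s*L[:,0]+c*L[:,1],L[:,2]]
Z={"top":(180,150,2.96),"side":(220,140,2.7)}
def unz(n,uv):
    x0,y0,k=Z[n]; return (np.asarray(uv,float)+.5)/k-.5+[x0,y0]
E
cat > fit.py <<'E'
from h import *
from scipy.optimize import least_squares
def box(cx,cy,w,h,z0,z1): return [(cx+i*w/2,cy+j*h/2,z) for z in(z0,z1) for i,j in((-1,-1),(1,-1),(1,1),(-1,1))]
def fit(ob,p0):
    f=lambda p: np.concatenate([(proj(n,T(p,[L]))-unz(n,uv)).ravel() for n,uv,L in ob])
    r=least_squares(f,p0,x_scale=[10,10,.1],loss='soft_l1'); print(np.round(r.x,3),"deg",np.degrees(r.x[2]),np.round(r.fun.reshape(-1,2),1).tolist()); return r.x
# vise: +y end at left of top picture; image right=-Y world, up=+X world
V=[("top",(108,95),(45,150,20)),("top",(68,190),(-45,150,20)),("top",(398,310),(-45,-150,20)),("top",(432,213),(45,-150,20)),
("side",(45,487),(45,150,20)),("side",(180,536),(-45,150,20)),("side",(388,260),(-45,-150,20))]
# try both handedness of x
v=fit(V,[600,150,0.3])
F=[("top",(530,176),(-35,20,30)),("top",(575,158),(35,20,30)),("top",(605,234),(35,-20,30)),
("side",(248,160),(-35,20,30)),("side",(252,188),(-35,20,0)),("side",(328,153),(-35,-20,30)),("side",(330,181),(-35,-20,0))]
for a in (0,1.57):
  for G in (F,):
    pass
E
python3 fit.py
```

```text
[ 5.27802e+02  6.42890e+01 -3.31000e-01] deg -18.991753586243963 [[-0.8, 0.5], [0.3, 1.5], [0.1, 0.7], [0.5, -0.2], [-1.6, -0.6], [-0.3, 1.0], [0.2, -1.6]]
```

```bash
cat >> fit.py <<'E'
F=[("top",(530,176),(35,20,30)),("top",(575,158),(35,-20,30)),("top",(605,236),(-35,-20,30)),("top",(558,250),(-35,20,30)),
("side",(248,162),(35,20,30)),("side",(252,188),(35,20,0)),("side",(330,154),(-35,20,30)),("side",(330,181),(-35,20,0)),("side",(241,138),(35,-20,30))]
f=fit(F,[500,-100,.36])
H=[("top",(210,126),(50,0,92)),("top",(118,212),(-50,0,92)),("side",(131,276),(50,0,92)),("side",(228,361),(-50,0,92))]
h=fit(H,[540,150,.7])
print("handle expect?",T([*h[:2],0],[[0,0,0]]), "handle in vise", (np.array([[np.cos(v[2]),np.sin(v[2])],[-np.sin(v[2]),np.cos(v[2])]])@(h[:2]-v[:2])))
pickle.dump((v,f,h),open("fit.pkl","wb"))
def draw(n,out):
    x0,y0,k=Z[n]; im=cv2.imread(f"pics/{n}0.png"); s=im[y0:y0+(140 if n=="top" else 220),x0:x0+(270 if n=="top" else 200)]
    s=cv2.resize(s,None,fx=k,fy=k,interpolation=cv2.INTER_CUBIC)
    def bx(p,B,c):
        q=((proj(n,T(p,B))-[x0,y0]+.5)*k-.5); 
        for i,j in [(0,1),(1,2),(2,3),(3,0),(4,5),(5,6),(6,7),(7,4),(0,4),(1,5),(2,6),(3,7)]:
            cv2.line(s,tuple(int(t) for t in q[i]),tuple(int(t) for t in q[j]),c,1,cv2.LINE_AA)
    bx(v,box(0,0,90,300,0,20),(0,255,0)); bx(f,box(0,0,70,40,0,30),(0,255,255)); bx(f,box(0,0,26,26,30,75),(0,255,255))
    bx(h,box(0,0,100,14,85,99),(0,0,255))
    # faces in the vise frame: y grid lines at z=49
    for y in (-30,-50,-70,-90):
        q=(proj(n,T(v,[(-35,y,49),(35,y,49)]))-[x0,y0]+.5)*k-.5
        cv2.line(s,tuple(int(t) for t in q[0]),tuple(int(t) for t in q[1]),(255,100,255),1,cv2.LINE_AA)
    cv2.imwrite(out,s)
draw("top","pics/topo.png"); draw("side","pics/sideo.png")
E
python3 fit.py
```

```text
[ 5.27802e+02  6.42890e+01 -3.31000e-01] deg -18.991753586243963 [[-0.8, 0.5], [0.3, 1.5], [0.1, 0.7], [0.5, -0.2], [-1.6, -0.6], [-0.3, 1.0], [0.2, -1.6]]
[ 5.28998e+02 -2.05496e+02  3.40000e-01] deg 19.487767225787575 [[0.5, -1.1], [0.3, -0.2], [-0.5, -0.2], [0.4, 0.3], [0.4, -0.2], [-0.7, 1.9], [0.8, -0.8], [0.7, 0.8], [-0.3, 0.5]]
[550.599 124.85   -0.791] deg -45.29769991122272 [[0.6, -0.0], [1.3, 0.0], [0.1, 1.5], [-0.1, 0.7]]
handle expect? [[550.5988437  124.85016171   0.        ]] handle in vise [ 1.84746914 64.68308231]
```

View pics/topo.png

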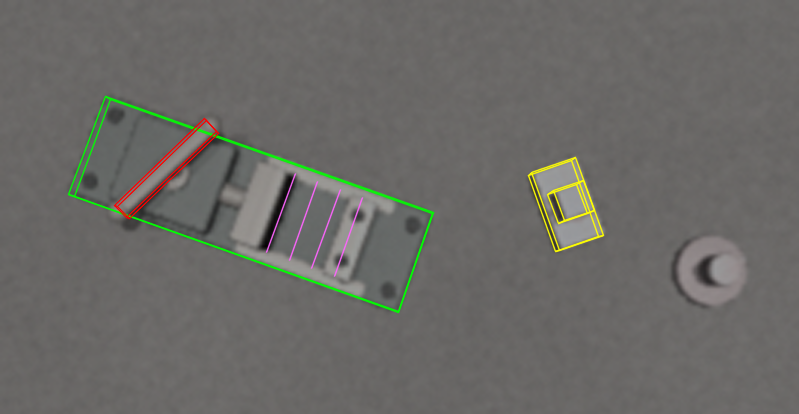

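View pics/sideo.png

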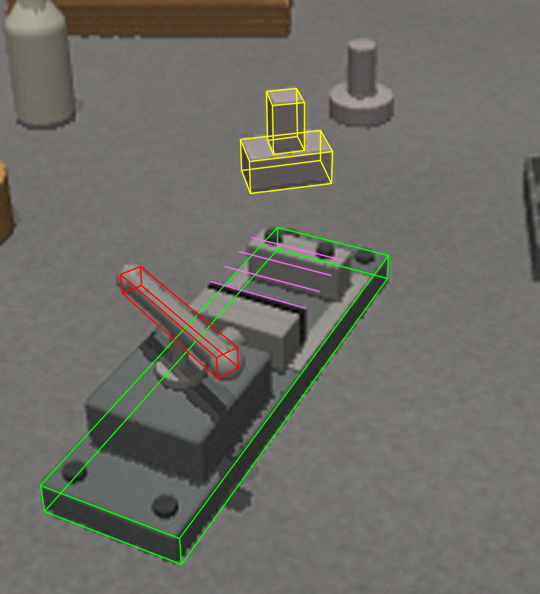

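```bash
python3 - <<'E'
from h import *
v,f,h=pickle.load(open("fit.pkl","rb"))
yaw=np.degrees(f[2])-90
goto([f[0],f[1],170],[180,0,yaw]); print(get_obs()["t"])
move_l([f[0],f[1],40],speed=120)
o=get_obs();print(o["wrist_force"])
grip(15,60)
o=get_obs();print(o["grip_width"],o["wrist_force"],o["tcp_pos"],o["t"])
move_l([f[0],f[1],180],speed=150)
o=get_obs();print(o["grip_width"],o["wrist_force"],o["tcp_pos"],o["t"])
E
```

```text
3.7417
[ 0.59488491 -0.03796234 -0.20023432]
25.373607377904268 [ 0.25517362 -1.09479072  1.63604584] [ 529.39896511 -205.73188276   40.40371852] 5.55
24.8965285661089 [-0.28007037  0.52385702 -1.67360866] [ 527.96159902 -204.93550918  178.4717084 ] 6.6333
```

```bash
python3 - <<'E'
from h import *
v,f,h=pickle.load(open("fit.pkl","rb"))
yaw=np.degrees(v[2])-90
n=T(v,[(0,-54,0)])[0]; print(n)
goto([n[0],n[1],180],[180,0,yaw])
move_l([n[0],n[1],105],speed=120)
wait(.3)
o=get_obs();print(o["grip_width"],o["wrist_force"],o["tcp_pos"],o["ee_rot"],o["t"])
for c in("side","top"):
    im=get_image(c); cv2.imwrite(f"pics/{c}1.png",im[:,:,::-1])
a=cv2.imread("pics/top1.png")[150:290,180:450]; cv2.imwrite("pics/topz1.png",cv2.resize(a,None,fx=2.96,fy=2.96,interpolation=cv2.INTER_CUBIC))
a=cv2.imread("pics/side1.png")[140:360,220:420]; cv2.imwrite("pics/sidez1.png",cv2.resize(a,None,fx=2.7,fy=2.7,interpolation=cv2.INTER_CUBIC))
E
```

```text
[510.22866016  13.22876837   0.        ]
25.342420754329737 [-0.31710244 -0.32879621 -2.43028601] [510.87057637  13.20837754 105.83970647] [-1.79907708e+02  2.18415852e-02 -1.08984176e+02] 8.7
```

View pics/topz1.png

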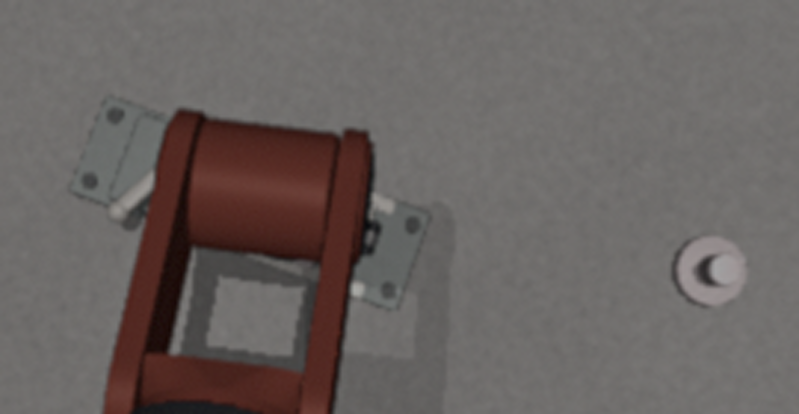

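View pics/sidez1.png

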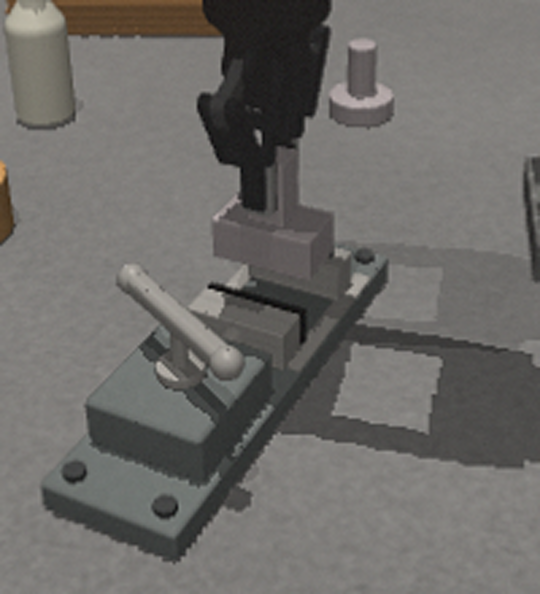

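```bash
cat > ov.py <<'E'
from h import *
import sys
v,f,h=pickle.load(open("fit.pkl","rb"))
n="side"; x0,y0,k=250,180,6
im=cv2.imread("pics/side1.png")[y0:y0+95,x0:x0+110]
s=cv2.resize(im,None,fx=k,fy=k,interpolation=cv2.INTER_CUBIC)
cv2.imwrite("pics/plain.png",s.copy())
s=np.clip(s.astype(float)*1.6,0,255).astype(np.uint8)
from itertools import product
def box(cx,cy,w,h,z0,z1): return [(cx+i*w/2,cy+j*h/2,z) for z in(z0,z1) for i,j in((-1,-1),(1,-1),(1,1),(-1,1))]
def bx(p,B,c):
    q=((proj(n,T(p,B))-[x0,y0]+.5)*k-.5)
    for i,j in [(0,1),(1,2),(2,3),(3,0),(4,5),(5,6),(6,7),(7,4),(0,4),(1,5),(2,6),(3,7)]:
        cv2.line(s,tuple(int(t) for t in q[i]),tuple(int(t) for t in q[j]),c,1,cv2.LINE_AA)
p=[510.87,13.21,np.radians(-18.98)]
bx(p,box(0,0,70,40,65.4,95.4),(0,255,255)); bx(p,box(0,0,26,26,95.4,140.4),(0,255,255))
bx(v,box(0,0,90,300,0,20),(0,255,0))
for y in (-30,): bx(v,box(0,y,70,0,20,49),(255,100,255))
cv2.imwrite("pics/ov1.png",s)
E
python3 ov.py
```

```text
(no output)
```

View pics/ov1.png

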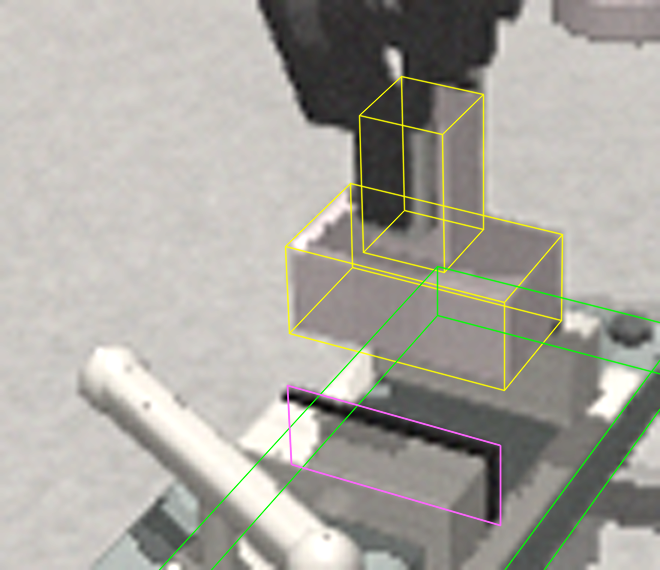

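View pics/plain.png

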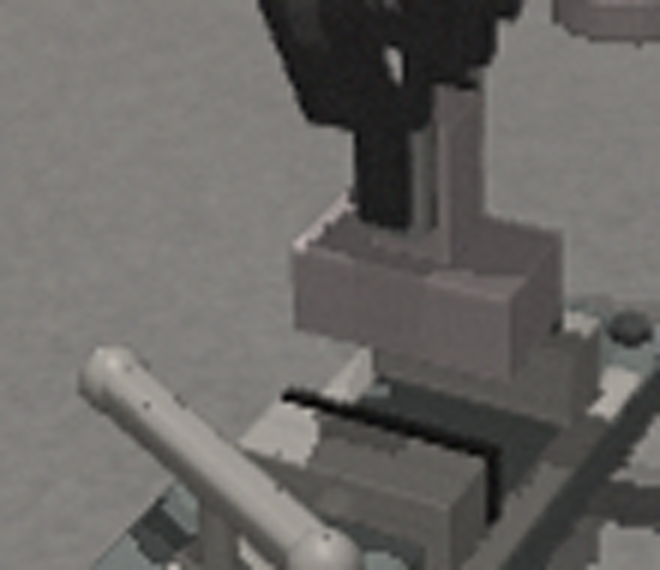

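```bash
cat > fit2.py <<'E'
from h import *
from scipy.optimize import least_squares
v,f,h=pickle.load(open("fit.pkl","rb"))
x0,y0,k=250,180,6
uz=lambda uv:(np.array(uv)+.5)/k-.5+[x0,y0]
O=[((293,249),(35,20,30)),((511,295),(-35,20,30)),((512,379),(-35,20,0)),((295,330),(35,20,0)),((350,194),(35,-20,30)),((562,233),(-35,-20,30))]
L=np.array([o[1] for o in O],float); U=np.array([uz(o[0]) for o in O])
def g(p,nz):
    X=T(p[:3],L); X[:,2]+=p[3] if nz else 65.4
    return (proj("side",X)-U).ravel()
for nz in(0,1):
    r=least_squares(lambda p:g(p,nz),[510,13,-.33,65.4][:3+nz],x_scale=[10,10,.1,10][:3+nz])
    print(nz,np.round(r.x,3),np.degrees(r.x[2]),np.round(r.fun.reshape(-1,2),2).tolist())
# vise from each view: side-only points on vise base + rubber edges
E
python3 fit2.py
```

```text
0 [ 5.10012e+02  1.17020e+01 -2.86000e-01] -16.36213143783941 [[-0.59, -0.24], [0.37, 0.43], [0.18, 1.14], [-0.22, 0.66], [-0.25, -1.8], [0.48, -0.67]]
1 [ 5.13639e+02 -1.31400e+01 -2.73000e-01  4.93290e+01] -15.635338441299206 [[0.24, 0.18], [-0.04, 0.29], [-0.22, 0.43], [0.57, 0.54], [-0.05, -1.06], [-0.5, -0.42]]
```

```bash
python3 - <<'E'
from h import *
v,f,h=pickle.load(open("fit.pkl","rb"))
n=T(v,[(0,-53.8,0)])[0]
b=get_obs()["wrist_force"]; bm=get_obs()["moment"]
move_l([n[0],n[1],72],speed=60)
o=get_obs();print(o["tcp_pos"],o["wrist_force"]-b,o["t"])
z=72
while z>57:
    z-=1; move_l([n[0],n[1],z],speed=15)
    o=get_obs(); d=o["wrist_force"]-b
    if z<66: print(z,np.round(o["tcp_pos"],2),np.round(d,2),np.round(o["moment"]-bm,3))
    if d[2]>7 or np.hypot(d[0],d[1])>8: break
print(o["t"],o["ee_rot"])
im=get_image("side"); cv2.imwrite("pics/s2.png",cv2.resize(im[180:275,250:360,::-1],None,fx=6,fy=6,interpolation=cv2.INTER_CUBIC))
E
```

```text
[510.27944018  13.41191027  71.79316263] [ 0.86396951 -1.90509628  0.57866301] 9.5
65 [510.2   13.43  64.91] [ 0.36 -0.78  0.15] [ 0.032  0.04  -0.032]
64 [510.17  13.44  63.88] [ 0.43 -1.45 -0.95] [ 0.033  0.08  -0.046]
63 [510.2   13.45  62.9 ] [ 1.21 -0.52  0.48] [ 0.049  0.056 -0.039]
62 [510.18  13.45  61.89] [ 0.39 -1.65  0.8 ] [-0.04   0.053 -0.044]
61 [510.2   13.43  60.91] [ 0.36 -1.65  0.09] [ 0.032  0.038 -0.031]
60 [510.56  13.37  60.36] [ 0.2  -0.9   2.66] [ 0.064  0.18  -0.016]
59 [510.61  13.32  60.31] [-2.67 -0.81  9.5 ] [ 0.155  0.676 -0.007]
12.75 [ 1.79994145e+02 -8.74744577e-03 -1.08989376e+02]
```

View pics/s2.png

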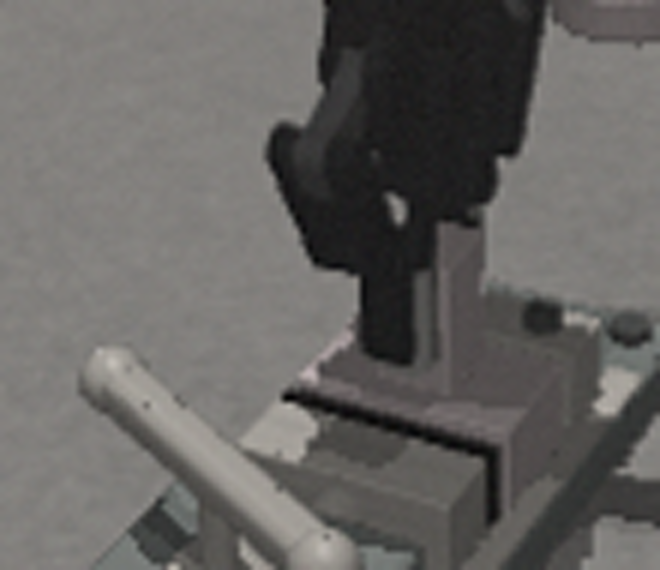

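```bash
python3 - <<'E'
from h import *
v,f,h=pickle.load(open("fit.pkl","rb"))
o=get_obs(); p=o["tcp_pos"]
move_l([p[0],p[1],60.4],speed=15)
grip(60,60); wait(.3)
o=get_obs();print(o["grip_width"],o["wrist_force"],o["t"])
move_l([p[0],p[1],190],speed=150)
goto([h[0],h[1],190],[180,0,np.degrees(h[2])+90])
print(get_obs()["t"],get_obs()["joint_pos"],get_obs()["wrist_force"],get_obs()["moment"])
# look
im=get_image("side"); cv2.imwrite("pics/s3.png",cv2.resize(im[140:300,230:430,::-1],None,fx=4,fy=3.7,interpolation=cv2.INTER_CUBIC))
E
```

```text
59.85037115499246 [-0.46800539 -0.03970575 -0.29812252] 13.775
16.9083 [ 5.64428700e+00  7.37743861e+00  1.02904009e+02 -4.66079930e-03
  6.97480471e+01 -3.90321011e+01] [-0.07651891  1.17369035  0.55975963] [0.00306599 0.03994837 0.03303035]
```

View pics/s3.png

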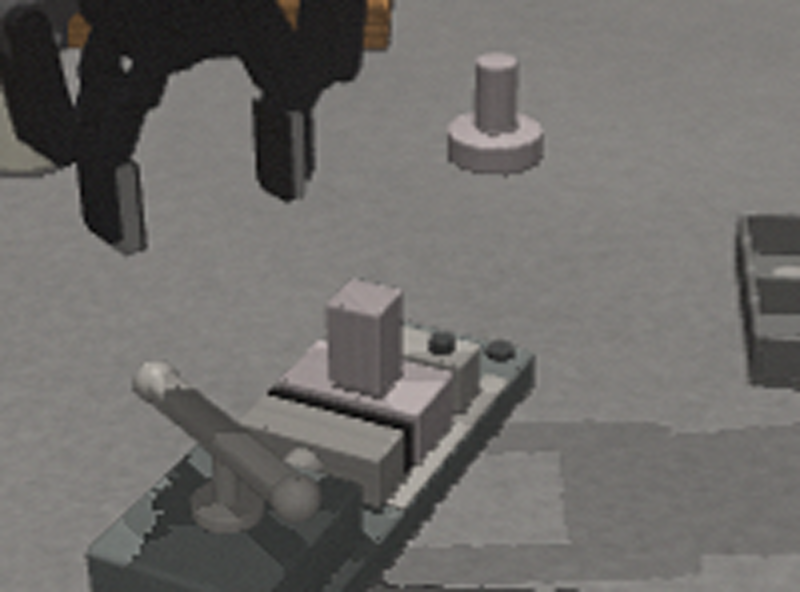

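```bash
python3 - <<'E'
from h import *
v,f,h=pickle.load(open("fit.pkl","rb"))
c=T(v,[(1.0,64.7,0)])[0]; yaw=np.degrees(h[2])+90
goto([c[0],c[1],130],[180,0,yaw]); wait(.3)
b=np.mean([get_obs()["wrist_force"] for _ in range(3)],0); bm=get_obs()["moment"]
move_l([c[0],c[1],76],speed=100)
print(get_obs()["wrist_force"]-b)
grip(5,40); wait(.2)
o=get_obs(); print(o["grip_width"],o["wrist_force"]-b,o["moment"]-bm,o["tcp_pos"],o["ee_rot"],o["t"],o["joint_pos"])
pickle.dump((c,yaw,b,bm),open("hb.pkl","wb"))
E
```

```text
[-0.421704   -1.02591209  0.21918742]
12.998931525266963 [-2.30684074 -1.79042228  6.04456801] [-0.21252196  0.33109746 -0.17774971] [550.11178765 124.97057488  76.83697408] [ 1.79971863e+02 -8.73138037e-03  4.46892350e+01] 18.9833 [ 5.67980477e+00  1.55531149e+01  1.06879333e+02 -1.93977885e-02
  5.75430580e+01 -3.89990214e+01]
```

```bash
cat > turn.py <<'E'
from h import *
c,yaw,b,bm=pickle.load(open("hb.pkl","rb"))
def state():
    os=[]
    for _ in range(3): wait(.03); os.append(get_obs())
    F=np.mean([o["wrist_force"] for o in os],0)-b; M=np.mean([o["moment"] for o in os],0)-bm
    return F,M,os[-1]
def step(pos,y,deg):
    y-=deg
    q=solve_ik(pos,[180,0,y]); move_j(q)
    return y
E
python3 - <<'E'
from turn import *
grip(5,100)
F,M,o=state(); print(np.round(F,1),np.round(M,3))
pos=np.array([c[0],c[1],76.]); y=yaw
for i in range(4):
    y=step(pos,y,8); F,M,o=state()
    print(round(y,1),np.round(o["ee_rot"][2],1),np.round(F,1),np.round(M,3),np.round(o["tcp_pos"],1),round(o["t"],2))
    pos[:2]+=np.clip(F[:2]*.06,-.5,.5); pos[2]+=np.clip(F[2]*.06,-.4,.4)
pickle.dump((pos,y),open("ts.pkl","wb"))
E
```

```text
[-3.3 -2.1  6.1] [-0.252  0.432 -0.173]
36.7 36.7 [-2.6 -2.1  6.2] [-0.316  0.445 -0.284] [550.1 124.9  77. ] 19.66
28.7 28.9 [-2.5 -2.2  5.5] [-0.256  0.332 -0.27 ] [550.  124.9  77. ] 20.02
20.7 20.9 [-1.  -1.7  3.4] [-0.155  0.133 -0.179] [549.9 124.9  77. ] 20.38
12.7 12.9 [-0.2 -0.9  2.5] [-0.106 -0.074 -0.166] [549.9 124.9  77. ] 20.73
```

```bash
python3 - <<'E'
from turn import *
im=get_image("side"); cv2.imwrite("pics/s4.png",cv2.resize(im[140:340,220:420,::-1],None,fx=3,fy=3,interpolation=cv2.INTER_CUBIC))
F,M,o=state(); print(F,M,o["effort"],o["qvel"],o["grip_width"])
E
```

```text
[ 0.2792502  -0.70590691  2.45538922] [-0.11107669 -0.13077866 -0.09299686] [  0.41971494 -35.24999857 -23.62828732   0.11002671   0.27590794
  -0.07381443] [ 0.11134202  0.03688903  0.05572233 -0.09613793 -0.0249745   0.45999842] 11.891077075055572
```

View pics/s4.png

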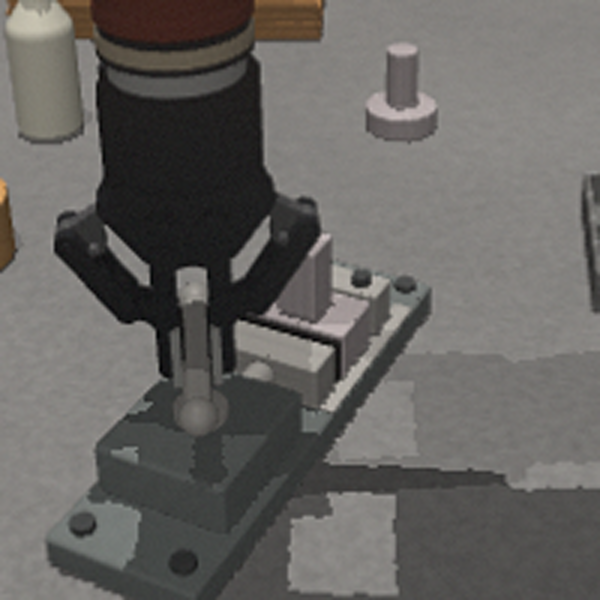

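```bash
cat >> turn.py <<'E'
def stepl(pos,y,deg,T_):
    y-=deg; o=get_obs(); p=np.array(pos); d=np.linalg.norm(p-o["tcp_pos"])
    move_l(list(p),[180,0,y],speed=max(d,.05)/T_)
    return y
E
python3 - <<'E'
from turn import *
pos,y=pickle.load(open("ts.pkl","rb")); pos=pos.copy()
o=get_obs(); print(o["t"],pos)
for i in range(4):
    pos[2]+=.3*(-1)**i
    y=stepl(pos,y,[4,4,2,2][i],1.0 if i<2 else .5)
    r=[]
    for k in range(3):
        o=get_obs(); r.append(round((o["moment"]-bm)[2],3)); wait(.02)
    print(round(y,1),np.round(o["ee_rot"][2],2),r,np.round(o["effort"][5],3),np.round(o["wrist_force"]-b,1),round(o["t"],2))
pickle.dump((pos,y),open("ts.pkl","wb"))
E
```

```text
20.8833 [549.42595914 124.72669789  77.05583577]
8.7 8.79 [np.float64(-0.064), np.float64(-0.022), np.float64(0.005)] -0.015 [ 2.2 -0.3 -2.1] 21.22
4.7 4.78 [np.float64(-0.209), np.float64(-0.168), np.float64(-0.169)] -0.141 [ 3.   0.3 -1.6] 21.52
2.7 2.79 [np.float64(0.027), np.float64(-0.006), np.float64(-0.01)] 0.028 [ 4.5  0.2 -4.4] 21.82
0.7 0.78 [np.float64(0.005), np.float64(-0.01), np.float64(0.011)] 0.073 [ 4.6  0.9 -2.6] 22.12
```

```bash
python3 - <<'E'
from turn import *
pos,y=pickle.load(open("ts.pkl","rb")); pos=pos.copy()
pos[0]+=.3; pos[2]=76.8
for i,d in enumerate([2,2,2,.7,.7,.7,.7,.3,.3,.3]):
    y=step(pos,y,d)
    r=[]
    for k in range(3):
        o=get_obs(); r.append(float(round((o["moment"]-bm)[2],3))); wait(.02)
    print(round(y,1),np.round(o["ee_rot"][2],2),r,np.round(o["effort"][5],3),np.round(o["wrist_force"]-b,1),round(o["t"],2))
pickle.dump((pos,y),open("ts.pkl","wb"))
E
```

```text
-1.3 -1.25 [-0.003, 0.034, -0.012] 0.046 [ 2.8 -0.7 -0.3] 22.42
-3.3 -3.26 [-0.02, -0.02, 0.026] 0.032 [1.7 0.7 1.3] 22.72
-5.3 -5.26 [-0.03, -0.054, 0.036] 0.03 [1.  1.2 2.9] 23.02
-6.0 -5.99 [0.063, 0.075, 0.096] 0.131 [1.5 0.7 3.9] 23.32
-6.7 -6.71 [0.108, 0.118, 0.075] 0.12 [0.2 1.6 4.8] 23.62
-7.4 -7.41 [0.068, 0.112, 0.095] 0.124 [0.3 2.1 5.2] 23.92
-8.1 -8.11 [0.121, 0.119, 0.074] 0.124 [-0.2  0.4  5.2] 24.22
-8.4 -8.4 [0.096, 0.12, 0.06] 0.153 [0.1 1.8 4.9] 24.52
-8.7 -8.7 [0.135, 0.141, 0.088] 0.156 [-0.3  1.   5.3] 24.82
-9.0 -9.0 [0.08, 0.125, 0.13] 0.157 [-0.5  1.5  5.3] 25.12
```

```bash
cat > run.py <<'E'
from turn import *
pos,y=pickle.load(open("ts.pkl","rb")); pos=pos.copy(); log=[]
while y>-134:
    y=step(pos,y,6); y=step(pos,y,.7)
    o=get_obs(); F=o["wrist_force"]-b; e=o["effort"][5]; log.append((o["ee_rot"][2],e))
    print(round(y,1),np.round(o["ee_rot"][2],2),"eff",np.round(e,3),"mz",round((o["moment"]-bm)[2],3),np.round(F,1),round(o["t"],2),np.round(o["grip_width"],1))
    pos+=np.clip(F*.02,-.2,.2)
    pickle.dump((pos,y),open("ts.pkl","wb"))
    if e>.175: break
E
python3 run.py
```

```text
-15.7 -15.72 eff 0.1 mz 0.029 [-0.5  1.6  5.7] 25.63 12.1
-22.4 -22.24 eff 0.099 mz 0.131 [0.  0.8 4.6] 26.13 11.6
-29.1 -28.85 eff 0.101 mz 0.081 [0.2 2.  4.2] 26.63 12.3
-35.8 -35.67 eff 0.218 mz 0.133 [-1.   1.4  4.8] 27.13 12.0
```

```bash
cat > probe.py <<'E'
from turn import *
import sys
pos,y=pickle.load(open("ts.pkl","rb")); pos=pos.copy()
for d in map(float,sys.argv[1:]):
    y=step(pos,y,d); r=[];m=[]
    for k in range(3):
        o=get_obs(); r.append(float(round(o["effort"][5],3))); m.append(float(round((o["moment"]-bm)[2],3))); wait(.02)
    F=o["wrist_force"]-b
    print(round(y,1),np.round(o["ee_rot"][2],2),"eff",r,"mz",m,np.round(F,1),round(o["t"],2))
    pos+=np.clip(F*.02,-.2,.2)
    pickle.dump((pos,y),open("ts.pkl","wb"))
E
python3 probe.py .7 .7 .7 .7
```

```text
-36.5 -36.48 eff [0.159, 0.161, 0.164] mz [0.14, 0.08, 0.178] [-0.9  2.2  4.6] 27.42
-37.2 -37.21 eff [0.132, 0.13, 0.129] mz [0.059, 0.051, 0.117] [-1.   2.8  2.5] 27.72
-37.9 -37.91 eff [0.13, 0.127, 0.125] mz [0.11, 0.118, 0.11] [0.6 1.6 1.6] 28.02
-38.6 -38.61 eff [0.121, 0.118, 0.116] mz [0.121, 0.1, 0.088] [0.2 1.6 0.2] 28.32
```

```bash
cat > run.py <<'E'
from turn import *
pos,y=pickle.load(open("ts.pkl","rb")); pos=pos.copy()
def rd():
    o=get_obs(); F=o["wrist_force"]-b; e=o["effort"][5]
    print(round(y,1),np.round(o["ee_rot"][2],2),"eff",np.round(e,3),"mz",round((o["moment"]-bm)[2],3),np.round(F,1),round(o["t"],2),np.round(o["grip_width"],1))
    return e,F
while y>-133:
    y=step(pos,y,5); y=step(pos,y,.7)
    e,F=rd(); n=0
    while e>.15 and n<2: y=step(pos,y,.7); e,F=rd(); n+=1
    pos+=np.clip(F*.02,-.2,.2)
    pickle.dump((pos,y),open("ts.pkl","wb"))
    if e>.15: break
E
python3 run.py
```

```text
-44.3 -44.23 eff 0.14 mz 0.162 [ 0.5  1.1 -1. ] 28.83 12.0
-50.0 -49.92 eff 0.152 mz 0.141 [ 0.1  1.7 -3.1] 29.33 11.9
-50.7 -50.69 eff 0.139 mz 0.102 [-0.3  1.4 -3.2] 29.58 12.1
-56.4 -56.33 eff 0.144 mz 0.113 [-2.   1.6 -3.6] 30.08 11.6
-62.1 -62.02 eff 0.154 mz 0.121 [-2.1  1.1 -2.5] 30.58 12.2
-62.8 -62.79 eff 0.14 mz 0.084 [-1.7  0.8 -4.2] 30.83 12.1
-68.5 -68.43 eff 0.146 mz 0.136 [-2.9  1.  -2.6] 31.33 11.7
-74.2 -74.12 eff 0.155 mz 0.15 [-4.1  1.4 -1.6] 31.83 11.9
-74.9 -74.89 eff 0.141 mz 0.149 [-5.1  1.5 -1.8] 32.08 11.8
-80.6 -80.53 eff 0.146 mz 0.133 [-4.6  1.6 -0.7] 32.58 12.0
-86.3 -86.22 eff 0.155 mz 0.145 [-5.4  1.8 -0.8] 33.08 12.1
-87.0 -86.94 eff 0.133 mz 0.11 [-4.7  2.4  0.5] 33.33 11.8
-92.7 -92.62 eff 0.185 mz 0.196 [-3.8  1.7 -1.7] 33.83 12.1
-93.4 -93.39 eff 0.171 mz 0.163 [-5.   1.4 -1.5] 34.08 12.0
-94.1 -94.11 eff 0.164 mz 0.148 [-4.2  3.1 -0.5] 34.33 11.8
```

```bash
cat > run2.py <<'E'
from turn import *
import sys
pos,y=pickle.load(open("ts.pkl","rb")); pos=pos.copy()
for i in range(int(sys.argv[1])):
    for d in (5,.7,.7):
        y=step(pos,y,d)
        o=get_obs(); F=o["wrist_force"]-b; e=o["effort"][5]
        print(d,round(y,1),np.round(o["ee_rot"][2],2),"eff",np.round(e,3),"mz",round((o["moment"]-bm)[2],3),np.round(F,1),round(o["t"],2))
    pos+=np.clip(F*.02,-.2,.2)
    pickle.dump((pos,y),open("ts.pkl","wb"))
    if e>.26: break
E
python3 run2.py 2
```

```text
5 -99.1 -99.06 eff -0.118 mz -0.184 [-3.9  1.4 -1.5] 34.58
0.7 -99.8 -99.74 eff 0.2 mz 0.16 [-5.   2.7 -1.3] 34.83
0.7 -100.5 -100.49 eff 0.195 mz 0.155 [-3.5  2.4 -1.6] 35.08
5 -105.5 -105.45 eff -0.093 mz -0.165 [-2.8  2.5 -2.4] 35.33
0.7 -106.2 -106.14 eff 0.226 mz 0.201 [-2.4  2.5 -2.1] 35.58
0.7 -106.9 -106.89 eff 0.222 mz 0.178 [-2.1  3.8 -1.8] 35.83
```

```bash
python3 run2.py 2; python3 probe.py .7 .7 .7 .7
```

```text
5 -111.9 -111.85 eff -0.068 mz -0.168 [-2.7  2.5 -2.7] 36.08
0.7 -112.6 -112.53 eff 0.251 mz 0.258 [-1.   2.4 -1.6] 36.33
0.7 -113.3 -113.29 eff 0.247 mz 0.136 [-0.7  2.5 -3.2] 36.58
5 -118.3 -118.25 eff -0.042 mz -0.138 [-1.2  2.6 -2.1] 36.83
0.7 -119.0 -118.93 eff 0.275 mz 0.269 [-1.8  3.4 -1.8] 37.08
0.7 -119.7 -119.69 eff 0.272 mz 0.217 [-0.4  3.2 -1.9] 37.33
-120.4 -120.41 eff [0.271, 0.268, 0.267] mz [0.234, 0.217, 0.219] [-0.4  3.  -2.5] 37.62
-121.1 -121.11 eff [0.27, 0.267, 0.266] mz [0.29, 0.199, 0.216] [ 0.1  2.5 -1. ] 37.92
-121.8 -121.81 eff [0.27, 0.267, 0.265] mz [0.249, 0.229, 0.19] [0.9 2.1 0.3] 38.22
-122.5 -122.51 eff [0.272, 0.269, 0.268] mz [0.314, 0.243, 0.214] [0.2 0.9 1.2] 38.52
```

```bash
python3 - <<'E'
from turn import *
o=get_obs(); p=o["tcp_pos"]
grip(60,40); wait(.2)
print(get_obs()["wrist_force"]-b, get_obs()["grip_width"])
move_l([p[0],p[1],220],speed=200)
goto([400,350,300],[180,0,0])
print(get_obs()["t"])
for n in("side","top"):
    im=get_image(n); cv2.imwrite(f"pics/{n}9.png",im[:,:,::-1])
a=cv2.imread("pics/top9.png")[150:290,180:450]; A=cv2.resize(a,(800,415),interpolation=cv2.INTER_CUBIC)
cv2.imwrite("pics/t9.png",A)
a=cv2.imread("pics/side9.png")[140:340,220:420]; cv2.imwrite("pics/s9.png",cv2.resize(a,None,fx=3,fy=3,interpolation=cv2.INTER_CUBIC))
E
```

```text
[-0.59611161 -0.83369868 -0.26501292] 60.13081829290031
41.5833
```

View pics/t9.png

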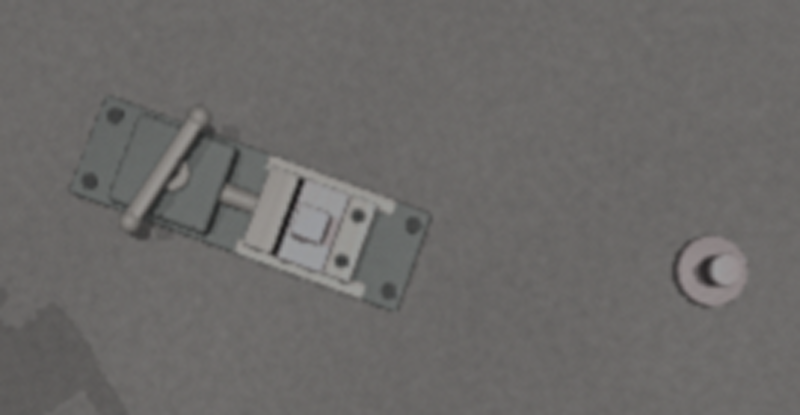

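View pics/s9.png

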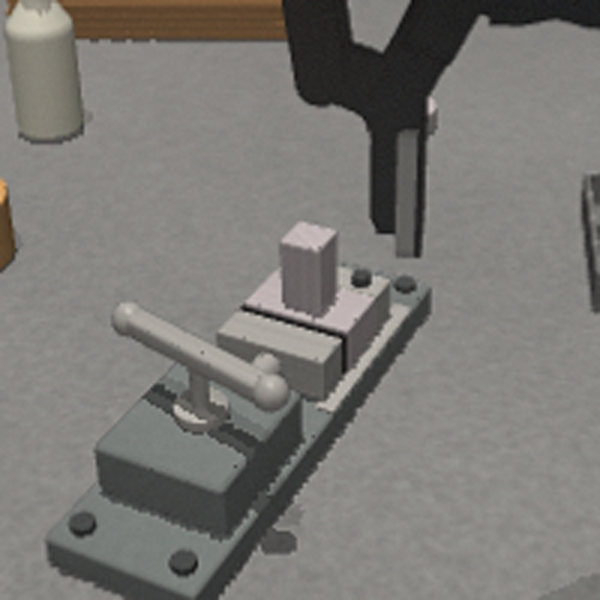

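```bash
python3 -c "
from station import *
wait(.3); sign_off(); print(get_obs()['t'])"
```

```text
the job is handed in; nothing more can be done
the job is handed in; nothing more can be done
```

The square-stemmed rack foot is clamped between the vise jaws. I let go of the handle and handed the job in at about 42 s; no verdict was reported. The round-stemmed foot was not touched, and its position in the top picture is unchanged.

- **Placing:** The foot touched the bed at the height I expected. Sideways force was no more than about 3 N, and I released it there.
- **Tightening:** I turned the handle clockwise about 167° in one grip. The foot met the fixed jaw at about 132°. I stopped 35° (0.61 rad) past that, which should give about 36 N of jaw force.
- **Torque:** The last-joint torque rose from about 0.12 N m running free to about 0.27 N m, so 0.15 N m over free. Its slope after contact was 0.23 N m per rad, close to the 0.24 given.
- **Final pictures:** The foot stands stem up and appears flat and aligned between the jaws. The handle bar's angle matches the commanded turn, so the grip did not slip. The arm was clear of everything.

**Checks that disagreed:**
- The free-running torque read lower than the stated 0.24 N m, because the torque relaxes when the arm stops. I judged the clamp by the rise over free, and the contact angle agreed with it.
- The two cameras differed by 2–4 mm.
- While it was held over the vise, the foot looked about 2–3° off in yaw or tilt. In the final pictures it appears aligned with the jaws.
- In the side view it looked roughly 4 mm toward −x on the bed, within the 15 mm allowed. I did not measure that again after clamping.

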